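Nest the empty lab containers

ROBOT

A 7-joint arm with a two-finger parallel gripper is mounted at the origin on the work surface. World frame = base frame: x ahead of the robot, y to its left, z up, the work surface at z = 0. Lengths are in m, angles in rad, forces in N, time in s.
With the tool pointing down it reaches from about 0.425 to 0.8 m from the base axis. Payload 8.3 kg.
Tool frame: the origin (TCP) lies at the very end of the fingers, on their centre line; the grasp point (between the pads) lies 19 mm behind it; x points along the fingers, y is the direction in which the jaws open and shut, and the axes are right-handed (so a half turn about x gives the same grasp; the last joint's range is limited). The gripper opens to 85 mm and grips with 20 to 120 N. Pads are 22 mm wide; open, the fingers measure 114 mm over their backs; the gripper's body (76 mm by 85 mm) begins 54 mm behind the grasp point. The pads swing forward as they close: fully open they stand 13 mm farther back than shut.
Start: joints at [-1.183, 0.383, 0.016, 1.37, -0.006, 1.388, -0.046], TCP at [0.272, 0.563, 0.231] pointing down, gripper open.
Joint ranges: [-2.95, 2.95], [-0.25, 2.06], [-1.52, 1.56], [0.18, 2.33], [-1.44, 4.58], [0.02, 2.06], [-3.01, 3.01]. Speed limits (rad/s): [2.39, 2.39, 3.01, 3.01, 3.14, 3.14, 3.14].

INTERFACE

Orientations are given as a rotation vector (axis times angle).
In Python, from cell import * gives the robot as it stands.
- The arm moves only by the tool apply_moves, never from a script. Its argument "steps" is a list of rows, each a list of 7 numbers: the turn, a rotation vector about the tool's x, y, z each as a share of 180 degrees, from -1 to 1, then the shift along the tool's x, y, z each as a share of 200 mm, from -1 to 1, then the closure, from -1 (fully open) to 1 (shut). In form: [[ax, ay, az, tx, ty, tz, hand], ...]. A call has 1 to 10 rows; each row is the pose to reach, as a shift and turn from the pose commanded when the call began, along the tool's axes at that moment, turning the shorter way round; what a row does not reach only later rows make up. A row lasts 1/8 s, in which the tool goes at most 62.5 mm and 10.7 degrees, less where a joint would pass 70% of its speed; a pose out of reach is approached as far as the arm can. A call with a number of a shift or a turn outside -1 to 1 is refused whole. A call with a gripper value outside its range is refused whole. The fingers move at their own pace and stop on an object; "grip_force" is the grip in N (left out, the last holds). Time passes only in rows, so rows that repeat a pose let the fingers close. It gives the time, the measured TCP pose, the force and the opening at its end, in the units of the state.
- observe(): the state, without advancing time (a new reading comes with each control period).
- snapshot(name): name is "scene" or "side" or "wrist"; returns the picture (384x512x3 uint8, red, green, blue); there is no depth.
- camera_params(name): a dict with "fov_y" (degrees; the focal length in pixels is half the picture's height over the tangent of half this angle, whatever the lens; pixels are square), "cx", "cy" (the principal point, pixels), "R" (3x3) and "t" (3): a world point X has camera coordinates R X + t. Camera axes: x right, y down, z forward; pixel columns grow to the right and rows downward; lengths in m; the calibration is good to about 2 mm. A picture is of the moment at which its call begins: read the wrist's pose just before it. camera_params takes no time and is no camera call; for the wrist camera it gives the pose at the moment of the call.
- hand_in(): hands the job in, once; it reports no verdict.
The state is a dict: "clock": time; "joint_pos": joint angles; "joint_vel": joint speeds; "effort": joint torques, N m; "tool_pos": TCP position; "tool_rot": TCP orientation; "contact_force": force on the tool from outside, world axes, zero at the start; "ft_torque": the same for the moment, N m; "grip_width": finger opening in m.
Only numpy, scipy, OpenCV 4.12 (cv2) and the standard library are available. Lean on these libraries where they do the work, as an engineer would, in place of code of your own. Each camera call takes 0.05 s, during which the arm holds its last target.

TASK

Clear up the bench by nesting the three empty blue containers, largest to smallest: first stand the empty beaker upright in the wide dish and let go of it, then stand the tall narrow jar upright inside that beaker. Leave the dish standing on the bench, set each container down gently rather than dropping it, and leave alone the blue beaker that holds droppers.

Things in the scene. Friction and masses are not known exactly. Their poses are not given: they have to be found in the camera images.
- dish: The largest container: a wide, low, round, open blue plastic dish, empty, about 250 g, loose on the bench, 40 mm high. Outer diameter 104 mm at the foot and 112 mm at the rim; wall 4 mm, floor 5 mm thick. Origin at the centre of its underside, z up along its axis.
- beaker: The middle container: an EMPTY straight-sided round open blue plastic beaker with small white graduation marks, about 80 g, outer diameter 64 mm, 88 mm high; wall 3 mm, floor 5 mm thick. No handle, no lip. Origin at the centre of its underside, z up along its axis. Standing in the dish, its rim is 53 mm above the dish's rim, so it can be held by its top part from above throughout.
- jar: The smallest container: a tall narrow straight-sided round open blue plastic jar with small white graduation marks, empty, about 60 g, outer diameter 36 mm, 135 mm high; wall 3 mm, floor 5 mm thick. Origin at the centre of its underside, z up along its axis. Standing in the beaker, its rim is 52 mm above the beaker's rim.
- dropper_beaker: Bystander, to be left alone: a blue beaker of the same size as the empty one (64 mm diameter, 88 mm high) but in use, with five white and yellow droppers standing in it, their bulbs reaching 124 mm above the bench; about 200 g. Origin at the centre of its underside, z up. The only other things within reach are a bottle and a tube rack, both under 130 mm high and at least 0.1 m clear of all four of these containers.
Not all that is in view belongs to the job. Leave any green look-alike of the jar alone. What is shaped like the beaker but pink or red is not meant.

How it is judged:
On the way, in this order (a step that is already met when the one before it is completed fails the run):
1. the empty beaker stands upright on the floor of the dish, let go of, while the jar is not yet in it (horizontal distance between beaker and dish below 0.02 m and z of beaker in the frame of dish below 0.012 m and angle between beaker's own z axis and vertical below 0.17 rad and angle between dish's own z axis and vertical below 0.1 rad and height (world z) of dish below 0.01 m and contact force between the fingers and beaker below 0.1 N and horizontal distance between jar and beaker above 0.05 m), for 0.2 s.
2. the jar stands upright on the floor of the beaker, in the dish (horizontal distance between beaker and dish below 0.02 m and z of beaker in the frame of dish below 0.012 m and angle between each of beaker, jar's own z axis and vertical below 0.17 rad and horizontal distance between jar and beaker below 0.015 m and z of jar in the frame of beaker below 0.012 m and angle between dish's own z axis and vertical below 0.1 rad and height (world z) of dish below 0.01 m), for 0.2 s.
At the end, for the whole second after the job is handed in: Dish level on the bench (6 degrees); empty beaker on the dish's floor (undersides less than 12 mm apart in height), upright within 10 degrees, within 20 mm of the dish's axis; jar in the beaker likewise, within 15 mm of its axis; all three released and at rest (all of step 2 and linear speed of each of dish, beaker, jar below 0.02 m/s); the robot touches nothing.
It fails at once if the beaker is let go of over the dish while its foot is more than 20 mm above the dish's floor (dropped) (horizontal distance between beaker and dish below 0.045 m and z of beaker in the frame of dish above 0.025 m and contact force between the fingers and beaker below 0.1 N).
It fails at once if the jar is let go of over the beaker while its foot is more than 20 mm above the beaker's floor (dropped) (horizontal distance between jar and beaker below 0.03 m and z of jar in the frame of beaker above 0.025 m and contact force between the fingers and jar below 0.1 N).
It fails at once if the beaker with the droppers is pushed more than 30 mm, lifted or tipped (distance of dropper_beaker from where it was at the start of the episode above 0.03 m or angle between dropper_beaker's own z axis and vertical above 0.35 rad).
It also fails if it takes over 64 s, if anything falls off the work surface, if the arm or the gripper's body presses on something with over 40 N, if the wrist force passes 120 N, or if a joint passes its speed limit or range.

## Working session

There is one attempt and no reset: what is moved stays moved. The work goes in short steps, Python scripts to look and compute and a tool call to move; the robot and the scene stay as the last step left them, time stands still between calls to the robot, and variables do not carry over. Pictures are saved under pics/ and viewed, and the job is handed in when it is done.

Besides the shell and the picture viewer there is one more tool, called after ">>>" as name(argument=value, ...), one argument or row to a line, values as JSON. apply_moves: Moves the arm, as the interface text tells. Shift numbers are shares of 200 mm and turn numbers shares of 180 degrees, none past 1 either way. Its arguments: {"type":"object","properties":{"steps":{"type":"array","items":{"type":"array","items":{"type":"number"}}},"grip_force":{"type":"number"}},"required":["steps"]}

```bash
mkdir -p pics; ls; python3 - <<'E'
from cell import *
import cv2
s=observe();print(s)
for n in ["scene","side","wrist"]:
    p=camera_params(n);print(n,p)
    cv2.imwrite(f"pics/{n}0.png",cv2.cvtColor(snapshot(n),cv2.COLOR_RGB2BGR))
E
```

```text
pics
{'clock': 0.0, 'joint_pos': array([-1.18288102,  0.38424092,  0.01637822,  1.37117357, -0.00628878,
        1.38819663, -0.04648149]), 'joint_vel': array([-2.08820931e-04, -1.12115185e-03, -3.37497204e-04, -1.56334497e-03,
        2.67716404e-04, -5.48553508e-05,  9.52857126e-05]), 'effort': array([ 2.42590068e-04, -6.27583337e+01,  8.44983626e-01, -3.71839428e+01,
        1.67997787e-02,  1.39452019e-02, -9.98304799e-07]), 'tool_pos': array([0.27206406, 0.56211133, 0.23026839]), 'tool_rot': array([ 0.35195631,  1.54213553, -0.35500817]), 'contact_force': array([0.52230887, 0.62407311, 0.49730506]), 'ft_torque': array([-0.0129898 , -0.05901553, -0.0298337 ]), 'grip_width': 0.0854500332082558}
scene {'fov_y': 54.5529059173376, 'cx': 251.10735308283998, 'cy': 196.47090000873857, 'R': array([[-0.39733378,  0.91751826,  0.01691462],
       [ 0.72603387,  0.32557716, -0.60570152],
       [-0.56124922, -0.22838509, -0.79551214]]), 't': array([ 0.22398953, -0.35903608,  1.15655341])}
side {'fov_y': 57.920100134831635, 'cx': 259.3966243445614, 'cy': 186.1719672380213, 'R': array([[-0.91284918, -0.40812107, -0.01198209],
       [-0.27911164,  0.64517337, -0.71122993],
       [ 0.29799845, -0.64590132, -0.70285732]]), 't': array([0.49424708, 0.18112487, 0.5578922 ])}
wrist {'fov_y': 66.16908813807956, 'cx': 253.1405401348152, 'cy': 191.66779181967885, 'R': array([[ 0.43577703,  0.90005284, -0.00180774],
       [ 0.86469101, -0.4180968 ,  0.27839635],
       [ 0.24981561, -0.12288187, -0.96046458]]), 't': array([-0.62456289, -0.03582595,  0.3784426 ])}
```

View pics/scene0.png

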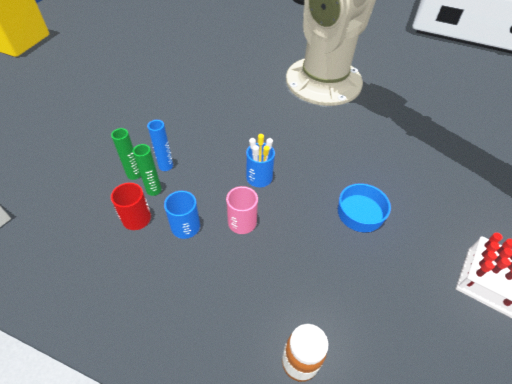

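View pics/side0.png

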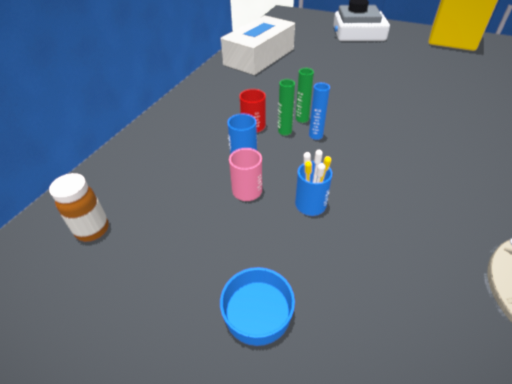

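View pics/wrist0.png

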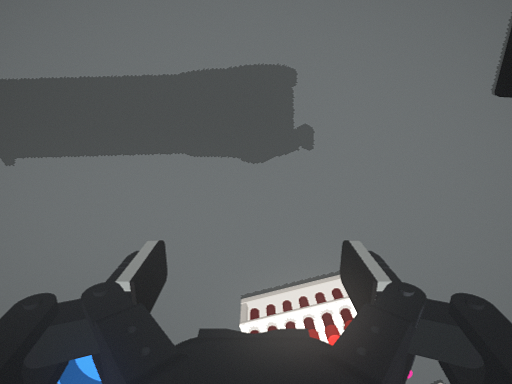

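The scene shows:
- dish at (364,208)
- plain blue beaker at (183,215)
- dropper beaker at (260,165)
- pink beaker at (242,210) and red beaker at (132,207)
- blue jar at (161,146)
- green jars at (126,155) and (148,171)

By colour and emptiness, the ones meant are (364,208), (183,215) and (161,146). I'll confirm these in enlarged crops.

```bash
python3 - <<'E'
import cv2
a=cv2.imread("pics/scene0.png");b=cv2.imread("pics/side0.png")
cv2.imwrite("pics/c1.png",cv2.resize(a[110:250,100:290],None,fx=4,fy=4,interpolation=cv2.INTER_CUBIC))
cv2.imwrite("pics/c2.png",cv2.resize(a[175:240,325:405],None,fx=6,fy=6,interpolation=cv2.INTER_CUBIC))
cv2.imwrite("pics/c3.png",cv2.resize(b[60:220,210:350],None,fx=3.7,fy=3.7,interpolation=cv2.INTER_CUBIC))
E
```

```text
(no output)
```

View pics/c1.png

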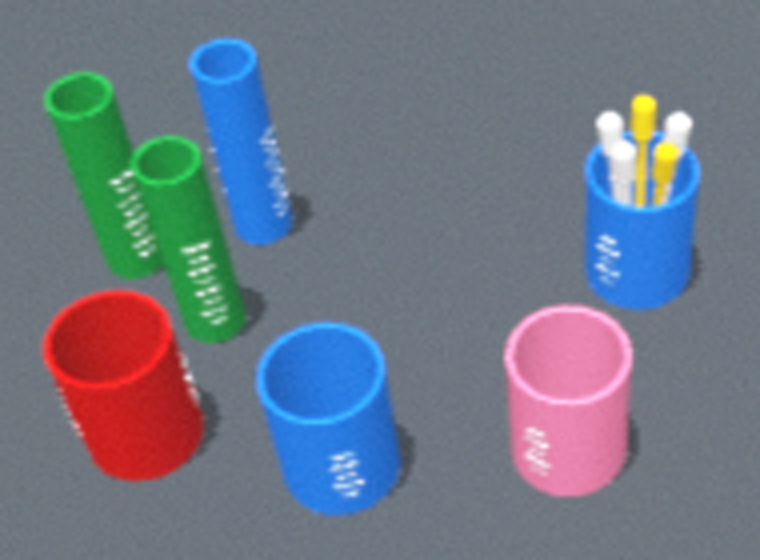

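View pics/c3.png

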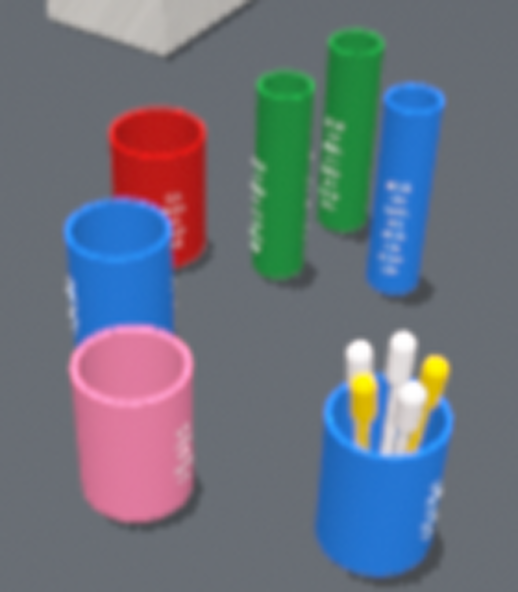

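The crop confirms it: the blue beaker at scene (183,215) is empty, the one at (260,165) holds the droppers, and there is one blue jar at (161,146). Next I'll fit positions from the silhouettes.

```bash
cat > h.py <<'E'
import numpy as np, cv2
from scipy.optimize import minimize
def K(p,h=384):
    f=h/2/np.tan(np.radians(p["fov_y"])/2); return np.array([[f,0,p["cx"]],[0,f,p["cy"]],[0,0,1]])
def proj(p,X):
    c=np.asarray(X)@p["R"].T+p["t"]; u=c@K(p).T; return u[:,:2]/u[:,2:]
A=np.linspace(0,2*np.pi,72,endpoint=False)
def pts(x,y,r0,r1,h,z0=0):
    C=np.c_[np.cos(A),np.sin(A)]
    return np.r_[np.c_[C*r0+[x,y],0*A+z0],np.c_[C*r1+[x,y],0*A+z0+h]]
def hullmask(uv,S=4):
    m=np.zeros((384*S,512*S),np.uint8)
    cv2.fillConvexPoly(m,cv2.convexHull(np.round((uv+.5)*S).astype(np.int32)),1); return m
def mask(im,hue,seed):
    hsv=cv2.cvtColor(im,cv2.COLOR_RGB2HSV)
    m=((hsv[...,1]>110 if hue!='pink' else hsv[...,1]>70)&(hsv[...,2]>50)).astype(np.uint8)
    H=hsv[...,0].astype(int)
    rng={'blue':(98,125),'green':(50,85),'red':(174,186),'pink':(160,178)}[hue]
    Hs=np.where(H<10,H+180,H)
    m&=((Hs>=rng[0])&(Hs<=rng[1])).astype(np.uint8)
    n,l=cv2.connectedComponents(m)
    return l==l[seed[1],seed[0]] if l[seed[1],seed[0]] else np.zeros_like(m,bool)
def fit(cams,masks,dims,x0,z0=0):
    tg=[]
    for m in masks:
        ys,xs=np.nonzero(m); t=hullmask(np.c_[xs,ys].astype(float))
        t=cv2.dilate(t,np.ones((3,3),np.uint8)) ; tg.append(t)
    def c(v):
        s=0
        for p,t in zip(cams,tg):
            q=hullmask(proj(p,pts(v[0],v[1],*dims,z0)))
            s+=1-np.sum(q&t)/np.sum(q|t)
        return s/len(cams)
    r=minimize(c,x0,method='Nelder-Mead',options=dict(initial_simplex=np.array(x0)+np.array([[0,0],[.02,0],[0,.02]]),xatol=2e-4,fatol=1e-4))
    return r.x,r.fun
def ray(p,uv,z):
    d=p["R"].T@np.linalg.inv(K(p))@np.array([uv[0],uv[1],1.]); o=-p["R"].T@p["t"]
    return (o+d*(z-o[2])/d[2])[:2]
DIM=dict(dish=(.052,.056,.04),beaker=(.032,.032,.088),jar=(.018,.018,.135))
E
python3 - <<'E'
from cell import *
from h import *
sc,sd=camera_params("scene"),camera_params("side")
A_=cv2.cvtColor(cv2.imread("pics/scene0.png"),cv2.COLOR_BGR2RGB);B_=cv2.cvtColor(cv2.imread("pics/side0.png"),cv2.COLOR_BGR2RGB)
for n,h,d,s,b in [("dish","blue","dish",(364,212),(257,305)),("beaker","blue","beaker",(172,212),None),("jar","blue","jar",(164,146),(322,115)),("dropper","blue","beaker",(262,176),(313,195)),
 ("pink","pink","beaker",(245,212),(246,178)),("red","red","beaker",(135,205),None),("g1","green","jar",(125,150),None),("g2","green","jar",(148,170),(285,110))]:
    x0=ray(sc,s,.04)
    ms=mask(A_,h,s);r=fit([sc],[ms],DIM[d],x0);print(n,ms.sum(),r)
    if b:
        mb=mask(B_,h,b);print("   side",mb.sum(),fit([sd],[mb],DIM[d],x0), "both",fit([sc,sd],[ms,mb],DIM[d],x0))
E
```

```text
dish 2082 (array([0.44628724, 0.22188566]), np.float64(0.029050543221539882))
   side 4684 (array([0.44664967, 0.22004489]), np.float64(0.0287824825220947)) both (array([0.44661538, 0.22080012]), np.float64(0.03254445662315658))
beaker 1348 (array([ 0.64090234, -0.12629176]), np.float64(0.035776110790536664))
jar 792 (array([ 0.50309661, -0.26050792]), np.float64(0.05465557501459428))
   side 868 (array([ 0.50418019, -0.26356382]), np.float64(0.06264360048655226)) both (array([ 0.50320941, -0.26171312]), np.float64(0.0628919800789971))
dropper 811 (array([ 0.44351486, -0.03120485]), np.float64(0.07603323738662904))
   side 1273 (array([ 0.44224856, -0.03331222]), np.float64(0.03805964734054135)) both (array([ 0.44231462, -0.03188609]), np.float64(0.0664151820469363))
pink 1223 (array([ 0.57911171, -0.01608761]), np.float64(0.027362948960302447))
   side 1507 (array([ 0.57924798, -0.01743341]), np.float64(0.023421095138103754)) both (array([ 0.57892362, -0.01656943]), np.float64(0.028770220322636986))
red 1361 (array([ 0.66649984, -0.23673813]), np.float64(0.021772665168143135))
g1 1461 (array([ 0.57664836, -0.26443278]), np.float64(0.53670408264627))
g2 1461 (array([ 0.57495988, -0.26880069]), np.float64(0.536762270649798))
   side 734 (array([ 0.58241415, -0.24987017]), np.float64(0.020641856260358638)) both (array([ 0.58270269, -0.25032193]), np.float64(0.27946074911753943))
```

```bash
cat >> h.py <<'E'
from scipy.spatial.transform import Rotation as Ro
def down(yaw): # jaw y axis at yaw, x down
    x=np.array([0,0,-1.]);y=np.array([np.cos(yaw),np.sin(yaw),0]);return np.c_[x,y,np.cross(x,y)]
def plan(s,pos,yaw=None):
    R=Ro.from_rotvec(s["tool_rot"]).as_matrix()
    d=R.T@(np.array(pos)-s["tool_pos"])
    t=np.zeros(3)
    if yaw is not None:
        c=[Ro.from_matrix(R.T@down(y)).as_rotvec() for y in(yaw,yaw+np.pi)]
        t=min(c,key=np.linalg.norm)
    print("turn",np.round(t/np.pi,4),"shift",np.round(d/.2,4))
E
python3 - <<'E'
from cell import *
from h import *
s=observe();R=Ro.from_rotvec(s["tool_rot"]).as_matrix();print(R, np.degrees(np.arctan2(R[1,1],R[0,1])))
sc=camera_params("scene")
print("g1",ray(sc,(120,134.5),.135),"g2",ray(sc,(142,150),.135),"jar",ray(sc,(155.7,125.3),.135),"beaker",ray(sc,(180.5,203),.088))
for y in (0,30,60,90): plan(s,(0.641,-.126,.23),np.radians(y))
E
```

```text
[[-6.68850770e-04  4.35618622e-01  9.00131084e-01]
 [-1.37498905e-03  9.00130034e-01 -4.35619136e-01]
 [-9.99998831e-01 -1.52903458e-03 -3.08182909e-06]] 64.1753032787031
g1 [ 0.56251577 -0.31179594] g2 [ 0.58233587 -0.24281542] jar [ 0.50575849 -0.25774331] beaker [ 0.64168648 -0.12382846]
turn [3.565e-01 3.000e-04 4.000e-04] shift [ 0.006  -2.294   3.1595]
turn [1.899e-01 1.000e-04 5.000e-04] shift [ 0.006  -2.294   3.1595]
turn [0.0232 0.     0.0005] shift [ 0.006  -2.294   3.1595]
turn [-1.435e-01 -1.000e-04  5.000e-04] shift [ 0.006  -2.294   3.1595]
```

>>> apply_moves(
  steps=[
    [0,0,0,0,-0.57,0.79,-1],
    [0,0,0,0,-0.57,0.79,-1],
    [0,0,0,0,-0.57,0.79,-1],
    [0,0,0,0,-0.57,0.79,-1],
  ],
)

```text
clock: 0.65
tool_pos: [0.3683, 0.3862, 0.2316]
tool_rot: [0.359, 1.539, -0.361]
contact_force: [0.2, 1.7, 0.6]
grip_width: 0.0851
```

>>> apply_moves(
  steps=[
    [0,0,0,0,-0.57,0.79,-1],
    [0,0,0,0,-0.57,0.79,-1],
    [0,0,0,0,-0.57,0.79,-1],
    [0,0,0,0,-0.57,0.79,-1],
  ],
)

```text
clock: 1.15
tool_pos: [0.4594, 0.2153, 0.2314]
tool_rot: [0.359, 1.54, -0.36]
contact_force: [-0.7, 0.5, -0.6]
grip_width: 0.0853
```

>>> apply_moves(
  steps=[
    [0,0,0,0,-0.57,0.79,-1],
    [0,0,0,0,-0.57,0.79,-1],
    [0,0,0,0,-0.57,0.79,-1],
    [0,0,0,0,-0.57,0.79,-1],
  ],
)

```text
clock: 1.65
tool_pos: [0.5512, 0.0443, 0.231]
tool_rot: [0.357, 1.54, -0.36]
contact_force: [0.4, 0.8, -0.7]
grip_width: 0.0854
```

```bash
python3 - <<'E'
from cell import *
from h import *
s=observe();print(s["clock"],s["tool_pos"],s["joint_pos"].round(2))
plan(s,(0.641,-.1255,.16),np.radians(25))
E
```

```text
1.65 [0.5511804  0.04428515 0.23099887] [-0.48  0.23  0.41  1.59 -0.09  1.34  1.05]
turn [0.2157 0.0005 0.0004] shift [ 0.3567 -0.5632  0.7771]
```

>>> apply_moves(
  steps=[
    [0.1,0,0,0.1,-0.563,0.777,-1],
    [0.216,0,0,0.2,-0.563,0.777,-1],
    [0.216,0,0,0.357,-0.563,0.777,-1],
    [0.216,0,0,0.357,-0.563,0.777,-1],
    [0.216,0,0,0.357,-0.563,0.777,-1],
    [0.216,0,0,0.357,-0.563,0.777,-1],
  ],
)

```text
clock: 2.4
tool_pos: [0.6413, -0.1179, 0.1602]
tool_rot: [0.875, 1.389, -0.873]
contact_force: [0.2, 0.2, -0.0]
grip_width: 0.0857
```

```bash
python3 - <<'E'
from cell import *
from h import *
s=observe();print(s["clock"],s["tool_pos"],s["joint_pos"].round(2))
w=camera_params("wrist");print(proj(w,[[.641,-.1255,.088],[.641,-.1255,.0],list(s["tool_pos"])]))
cv2.imwrite("pics/w1.png",cv2.cvtColor(snapshot("wrist"),cv2.COLOR_RGB2BGR))
plan(s,(0.641,-.1255,.044),np.radians(25))
E
```

```text
2.4 [ 0.64128363 -0.11794888  0.16022976] [-0.25  0.53  0.56  1.41 -0.28  1.29  0.78]
[[248.15165576 211.28761848]
 [249.50068331 182.88861421]
 [252.51937875 245.96030511]]
turn [ 0.0034 -0.0003 -0.0003] shift [ 0.5811 -0.0181  0.0341]
```

View pics/w1.png

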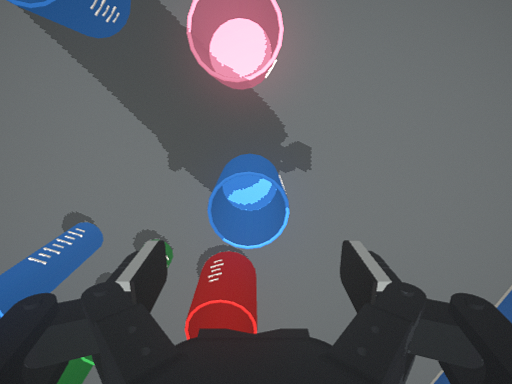

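```bash
python3 - <<'E'
from cell import *
from h import *
s=observe();print(s["clock"],s["tool_pos"],s["joint_vel"].round(3))
plan(s,(0.641,-.1255,.1),np.radians(25))
E
```

```text
2.45 [ 0.64138288 -0.11803005  0.16071242] [ 0.    -0.01   0.006  0.001  0.    -0.001 -0.003]
turn [ 0.0033 -0.0002 -0.0005] shift [ 0.3035 -0.0184  0.0331]
```

>>> apply_moves(
  steps=[
    [0,0,0,0.1,-0.018,0.034,-1],
    [0,0,0,0.28,-0.018,0.034,-1],
    [0,0,0,0.4,-0.018,0.034,-1],
    [0,0,0,0.5,-0.018,0.034,-1],
    [0,0,0,0.58,-0.018,0.034,-1],
    [0,0,0,0.58,-0.018,0.034,-1],
  ],
)

```text
clock: 3.2
tool_pos: [0.6396, -0.1282, 0.0426]
tool_rot: [0.877, 1.388, -0.879]
contact_force: [0.1, 0.3, -0.2]
grip_width: 0.0856
```

```bash
python3 - <<'E'
from cell import *
from h import *
s=observe();print(s["clock"],s["tool_pos"],s["contact_force"])
cv2.imwrite("pics/w2.png",cv2.cvtColor(snapshot("wrist"),cv2.COLOR_RGB2BGR))
E
```

```text
3.2 [ 0.63962064 -0.12823498  0.04258406] [ 0.10270284  0.25569083 -0.23864713]
```

View pics/w2.png

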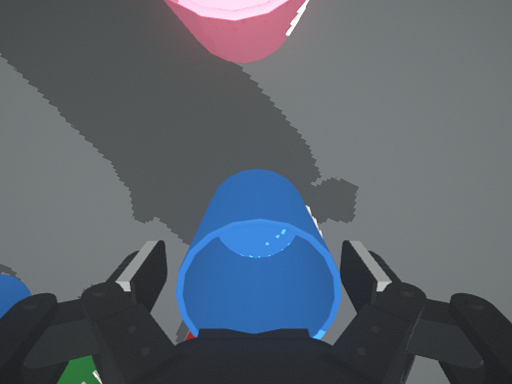

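The beaker rim, at about (258,285), lies between the pads, so I'm closing.

>>> apply_moves(
  steps=[
    [0,0,0,0,0,0,1],
    [0,0,0,0,0,0,1],
    [0,0,0,0,0,0,1],
    [0,0,0,0,0,0,1],
    [0,0,0,0,0,0,1],
    [0,0,0,0,0,0,1],
  ],
  grip_force=30,
)

```text
clock: 4.0
tool_pos: [0.6413, -0.1288, 0.0453]
tool_rot: [0.879, 1.384, -0.877]
contact_force: [-0.5, 0.1, 6.1]
grip_width: 0.0645
```

>>> apply_moves(
  steps=[
    [0,0,0,-0.1,0,0,1],
    [0,0,0,-0.3,0,0,1],
    [0,0,0,-0.55,0,0,1],
    [0,0,0,-0.75,0,0,1],
    [0,0,0,-0.75,0,0,1],
    [0,0,0,-0.75,0,0,1],
  ],
)

```text
clock: 4.75
tool_pos: [0.6401, -0.1283, 0.1939]
tool_rot: [0.878, 1.387, -0.878]
contact_force: [-0.3, -0.1, -1.5]
grip_width: 0.0645
```

```bash
python3 - <<'E'
from cell import *
from h import *
s=observe();print(s["clock"],s["tool_pos"],s["grip_width"])
cv2.imwrite("pics/w3.png",cv2.cvtColor(snapshot("wrist"),cv2.COLOR_RGB2BGR))
plan(s,(.4465,.221,s["tool_pos"][2]))
E
```

```text
4.75 [ 0.64008666 -0.12833609  0.19394656] 0.06445772850823966
turn [0. 0. 0.] shift [ 8.0000e-04 -1.2890e-01 -1.9928e+00]
```

View pics/w3.png

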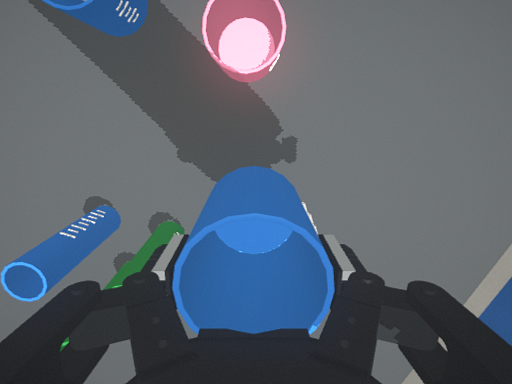

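>>> apply_moves(
  steps=[
    [0,0,0,0,-0.02,-0.25,1],
    [0,0,0,0,-0.04,-0.5,1],
    [0,0,0,0,-0.06,-0.75,1],
    [0,0,0,0,-0.065,-0.98,1],
    [0,0,0,0,-0.065,-0.98,1],
  ],
)

```text
clock: 5.42
tool_pos: [0.5427, 0.048, 0.1925]
tool_rot: [0.873, 1.393, -0.873]
contact_force: [-0.0, -1.0, -0.6]
grip_width: 0.0648
```

>>> apply_moves(
  steps=[
    [0,0,0,0,-0.02,-0.25,1],
    [0,0,0,0,-0.04,-0.5,1],
    [0,0,0,0,-0.06,-0.75,1],
    [0,0,0,0,-0.065,-0.9,1],
    [0,0,0,0,-0.065,-0.98,1],
    [0,0,0,0,-0.065,-0.98,1],
    [0,0,0,0,-0.065,-0.98,1],
  ],
)

```text
clock: 6.3
tool_pos: [0.4503, 0.213, 0.1937]
tool_rot: [0.879, 1.385, -0.881]
contact_force: [0.9, -0.7, -0.7]
grip_width: 0.0644
```

```bash
python3 - <<'E'
from cell import *
from h import *
s=observe();print(s["clock"],s["tool_pos"],s["grip_width"])
cv2.imwrite("pics/s4.png",cv2.resize(cv2.cvtColor(snapshot("side"),cv2.COLOR_RGB2BGR)[150:384,140:400],None,fx=2.3,fy=2.3))
cv2.imwrite("pics/a4.png",cv2.resize(cv2.cvtColor(snapshot("scene"),cv2.COLOR_RGB2BGR)[100:260,280:450],None,fx=3,fy=3))
plan(observe(),(.4475,.219,.12))
E
```

```text
6.3 [0.45027876 0.21297131 0.19366519] 0.0644162557764396
turn [0. 0. 0.] shift [ 3.691e-01  1.000e-04 -3.220e-02]
```

View pics/s4.png

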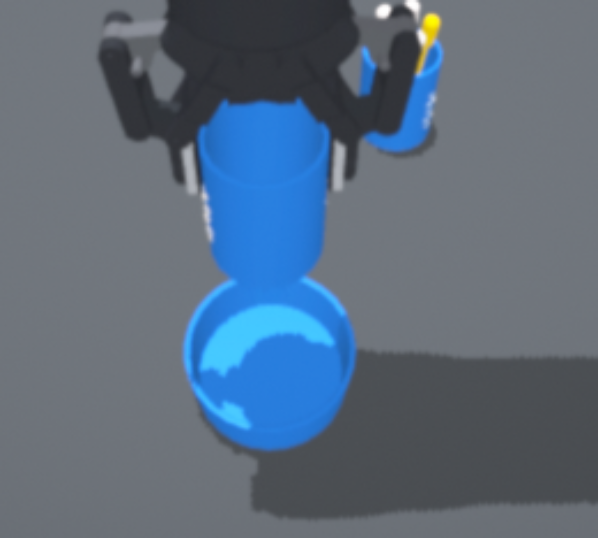

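View pics/a4.png

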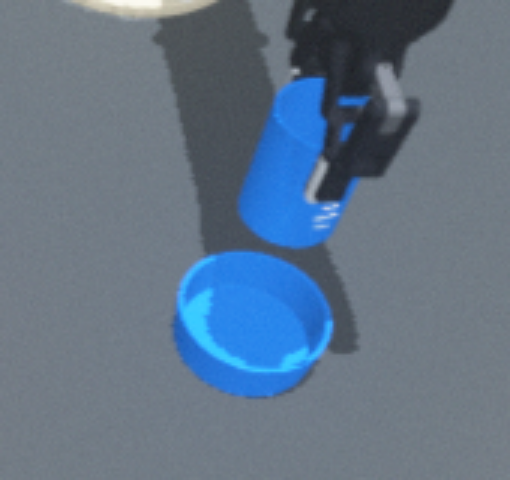

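>>> apply_moves(
  steps=[
    [0,0,0,0.1,0,-0.032,1],
    [0,0,0,0.3,0,-0.032,1],
    [0,0,0,0.5,0,-0.032,1],
    [0,0,0,0.6,0,-0.032,1],
    [0,0,0,0.66,0,-0.032,1],
    [0,0,0,0.69,0,-0.032,1],
    [0,0,0,0.7,0,-0.032,1],
    [0,0,0,0.7,0,-0.032,1],
  ],
)

```text
clock: 7.4
tool_pos: [0.4471, 0.2208, 0.0545]
tool_rot: [0.879, 1.386, -0.877]
contact_force: [0.1, 0.3, -1.1]
grip_width: 0.0647
```

```bash
python3 - <<'E'
from cell import *
from h import *
s=observe();print(s["clock"],s["tool_pos"],s["grip_width"],s["contact_force"])
cv2.imwrite("pics/s5.png",cv2.resize(cv2.cvtColor(snapshot("side"),cv2.COLOR_RGB2BGR)[190:384,160:380],None,fx=2.7,fy=2.7))
E
```

```text
7.4 [0.44708358 0.22078408 0.05446094] 0.0646754504207262 [ 0.09720934  0.31331088 -1.08633964]
```

View pics/s5.png

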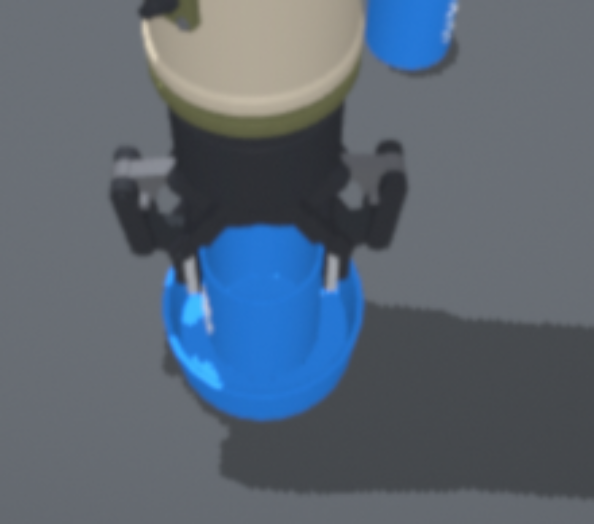

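>>> apply_moves(
  steps=[
    [0,0,0,0.01,0,0,1],
    [0,0,0,0.02,0,0,1],
    [0,0,0,0.02,0,0,1],
  ],
)

```text
clock: 7.82
tool_pos: [0.4468, 0.2208, 0.0502]
tool_rot: [0.879, 1.386, -0.878]
contact_force: [0.1, -1.3, 4.0]
grip_width: 0.0644
```

>>> apply_moves(
  steps=[
    [0,0,0,0.005,0,0,1],
    [0,0,0,0.01,0,0,1],
    [0,0,0,0.01,0,0,1],
  ],
)

```text
clock: 8.2
tool_pos: [0.447, 0.2209, 0.05]
tool_rot: [0.879, 1.387, -0.877]
contact_force: [-7.5, -3.4, 26.5]
grip_width: 0.0642
```

>>> apply_moves(
  steps=[
    [0,0,0,-0.01,0,0,1],
    [0,0,0,-0.01,0,0,1],
  ],
)

```text
clock: 8.45
tool_pos: [0.4469, 0.2208, 0.0502]
tool_rot: [0.879, 1.386, -0.878]
contact_force: [-0.9, -0.4, 6.8]
grip_width: 0.0645
```

>>> apply_moves(
  steps=[
    [0,0,0,0,0,0,-0.9],
    [0,0,0,0,0,0,-0.9],
    [0,0,0,0,0,0,-0.9],
    [0,0,0,0,0,0,-0.9],
    [0,0,0,0,0,0,-0.9],
  ],
)

```text
clock: 9.07
tool_pos: [0.4467, 0.2205, 0.0498]
tool_rot: [0.878, 1.386, -0.878]
contact_force: [-0.7, -0.9, -0.4]
grip_width: 0.0812
```

```bash
python3 - <<'E'
from cell import *
from h import *
s=observe();print(s["clock"],s["tool_pos"],s["grip_width"],s["contact_force"])
cv2.imwrite("pics/w6.png",cv2.cvtColor(snapshot("wrist"),cv2.COLOR_RGB2BGR))
E
```

```text
9.075 [0.44666098 0.22054798 0.04982711] 0.08123557898683445 [-0.65280287 -0.92426201 -0.4213752 ]
```

View pics/w6.png

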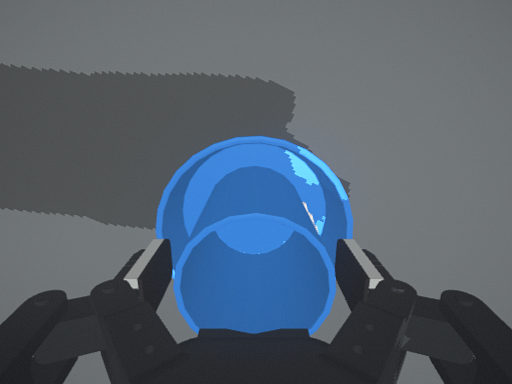

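Released, with visible gaps on both sides of the rim at (255,285). Now raise straight up and check.

>>> apply_moves(
  steps=[
    [0,0,0,-0.1,0,0,-0.9],
    [0,0,0,-0.3,0,0,-0.9],
    [0,0,0,-0.6,0,0,-0.9],
    [0,0,0,-0.9,0,0,-0.9],
    [0,0,0,-0.9,0,0,-0.9],
    [0,0,0,-0.9,0,0,-0.9],
  ],
)

```text
clock: 9.88
tool_pos: [0.4464, 0.2205, 0.2296]
tool_rot: [0.878, 1.387, -0.878]
contact_force: [-0.9, -0.2, -1.4]
grip_width: 0.081
```

```bash
python3 - <<'E'
from cell import *
from h import *
s=observe();print(s["clock"],s["tool_pos"],s["joint_pos"].round(2))
w=camera_params("wrist");cv2.imwrite("pics/w7.png",cv2.cvtColor(snapshot("wrist"),cv2.COLOR_RGB2BGR))
print(proj(w,[[.4466,.2208,.04],[.4466,.2208,.093]]))
np.save("w7.npy",w,allow_pickle=True)
plan(s,(.504,-.26,.23))
plan(s,(.504,-.26,.23),np.radians(70))
E
```

```text
9.875 [0.44644483 0.22054575 0.22957851] [-0.9   0.11  0.41  1.73 -0.04  1.32 -0.04]
[[253.24368637 170.63292798]
 [253.20588316 182.04330811]]
turn [0. 0. 0.] shift [-0.0025 -0.7666  2.2953]
turn [-2.483e-01 -1.000e-04  0.000e+00] shift [-0.0025 -0.7666  2.2953]
```

View pics/w7.png

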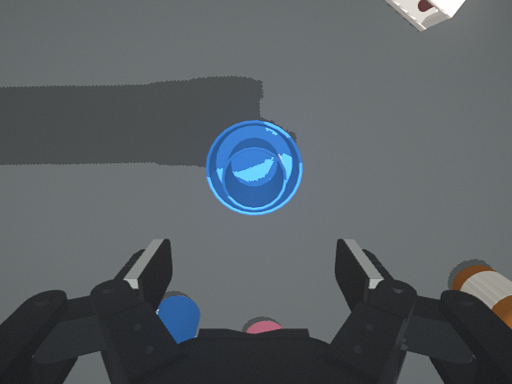

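>>> apply_moves(
  steps=[
    [0,0,0,0,-0.26,0.76,-0.9],
    [0,0,0,0,-0.26,0.76,-0.9],
    [0,0,0,0,-0.26,0.76,-0.9],
    [0,0,0,0,-0.26,0.76,-0.9],
  ],
)

```text
clock: 10.42
tool_pos: [0.464, 0.0574, 0.2286]
tool_rot: [0.881, 1.386, -0.885]
contact_force: [0.6, 1.5, -0.4]
grip_width: 0.0812
```

>>> apply_moves(
  steps=[
    [0,0,0,0,-0.26,0.76,-0.9],
    [0,0,0,0,-0.26,0.76,-0.9],
    [0,0,0,0,-0.26,0.76,-0.9],
    [0,0,0,0,-0.26,0.76,-0.9],
  ],
)

```text
clock: 10.92
tool_pos: [0.4819, -0.1009, 0.2288]
tool_rot: [0.88, 1.386, -0.884]
contact_force: [-0.3, 0.1, 0.6]
grip_width: 0.081
```

>>> apply_moves(
  steps=[
    [-0.05,0,0,0,-0.2,0.5,-0.6],
    [-0.1,0,0,0,-0.2,0.5,-0.6],
    [-0.15,0,0,0,-0.2,0.5,-0.6],
    [-0.2,0,0,0,-0.2,0.5,-0.6],
    [-0.25,0,0,0,-0.2,0.5,-0.6],
    [-0.25,0,0,0,-0.2,0.5,-0.6],
    [-0.25,0,0,0,-0.2,0.5,-0.6],
  ],
)

```text
clock: 11.8
tool_pos: [0.4893, -0.205, 0.2293]
tool_rot: [0.272, 1.555, -0.271]
contact_force: [0.0, -0.9, -1.0]
grip_width: 0.0679
```

```bash
python3 - <<'E'
from cell import *
from h import *
s=observe();print(s["clock"],s["tool_pos"],s["joint_pos"].round(2),s["grip_width"])
w=camera_params("wrist");cv2.imwrite("pics/w8.png",cv2.cvtColor(snapshot("wrist"),cv2.COLOR_RGB2BGR))
print(proj(w,[[.504,-.261,0],[.504,-.261,.135]]))
plan(s,(.504,-.261,.2),np.radians(70))
for c in [(0,0)]: pass
import pickle;pickle.dump(w,open("w8.pkl","wb"))
E
```

```text
11.8 [ 0.48925736 -0.20497161  0.22926535] [-0.27  0.21  0.71  1.66 -0.14  1.33  1.69] 0.06794272303572914
[[216.33252071 188.98946937]
 [197.68519165 230.75766428]]
turn [ 0.001  -0.0004 -0.    ] shift [ 0.1461 -0.2386  0.1645]
```

View pics/w8.png

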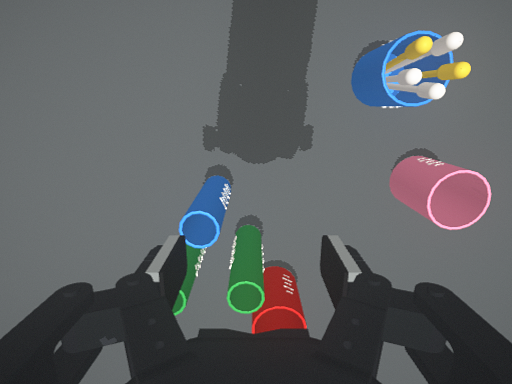

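>>> apply_moves(
  steps=[
    [0,0,0,0,-0.235,0.158,-0.6],
    [0,0,0,0.1,-0.235,0.158,-0.6],
    [0,0,0,0.2,-0.235,0.158,-0.6],
    [0,0,0,0.25,-0.235,0.158,-0.6],
    [0,0,0,0.25,-0.235,0.158,-0.6],
  ],
)

```text
clock: 12.48
tool_pos: [0.5028, -0.2606, 0.1794]
tool_rot: [0.27, 1.555, -0.27]
contact_force: [0.3, -0.6, 1.0]
grip_width: 0.068
```

```bash
python3 - <<'E'
from cell import *
from h import *
s=observe();print(s["clock"],s["tool_pos"])
w=camera_params("wrist");cv2.imwrite("pics/w9.png",cv2.cvtColor(snapshot("wrist"),cv2.COLOR_RGB2BGR))
print(proj(w,[[.503,-.26,.135],list(s["tool_pos"])]))
plan(s,(.503,-.26,.092),np.radians(70))
E
```

```text
12.475 [ 0.50283938 -0.26058428  0.17943809]
[[253.39909749 215.62344096]
 [252.33284821 245.51934356]]
turn [ 0.0015 -0.0004  0.    ] shift [4.372e-01 3.000e-03 3.000e-04]
```

View pics/w9.png

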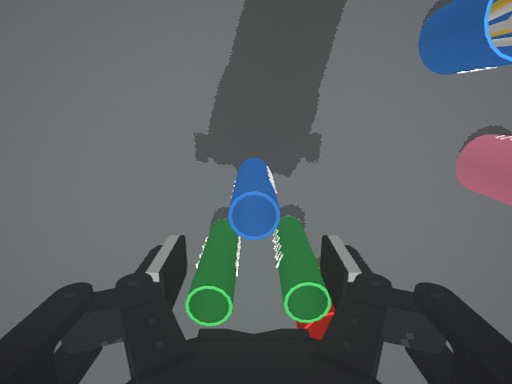

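The jar rim at (254,215) matches the prediction, so I'm descending and gripping.

>>> apply_moves(
  steps=[
    [0,0,0,0.15,0.003,0,-0.6],
    [0,0,0,0.3,0.003,0,-0.6],
    [0,0,0,0.4,0.003,0,-0.6],
    [0,0,0,0.437,0.003,0,-0.6],
    [0,0,0,0.437,0.003,0,-0.6],
  ],
)

```text
clock: 13.15
tool_pos: [0.5035, -0.2606, 0.0931]
tool_rot: [0.27, 1.553, -0.27]
contact_force: [0.0, -0.3, -0.1]
grip_width: 0.0682
```

>>> apply_moves(
  steps=[
    [0,0,0,0,0,0,1],
    [0,0,0,0,0,0,1],
    [0,0,0,0,0,0,1],
    [0,0,0,0,0,0,1],
    [0,0,0,0,0,0,1],
    [0,0,0,0,0,0,1],
    [0,0,0,0,0,0,1],
  ],
  grip_force=30,
)

```text
clock: 14.02
tool_pos: [0.5039, -0.2608, 0.0936]
tool_rot: [0.27, 1.552, -0.27]
contact_force: [-0.5, 1.1, 6.0]
grip_width: 0.0365
```

```bash
python3 - <<'E'
from cell import *
from h import *
s=observe();print(s["clock"],s["tool_pos"],s["grip_width"])
cv2.imwrite("pics/w10.png",cv2.cvtColor(snapshot("wrist"),cv2.COLOR_RGB2BGR))
E
```

```text
14.025 [ 0.50391337 -0.26084523  0.09361627] 0.03649619717104836
```

View pics/w10.png

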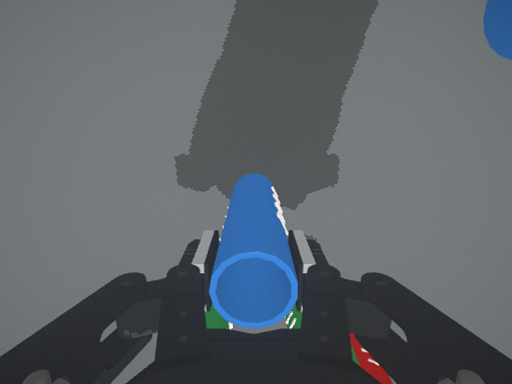

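>>> apply_moves(
  steps=[
    [0,0,0,-0.1,0,0,1],
    [0,0,0,-0.3,0,0,1],
    [0,0,0,-0.55,0,0,1],
    [0,0,0,-0.82,0,0,1],
    [0,0,0,-0.82,0,0,1],
    [0,0,0,-0.82,0,0,1],
  ],
)

```text
clock: 14.82
tool_pos: [0.5031, -0.2603, 0.2561]
tool_rot: [0.27, 1.554, -0.27]
contact_force: [1.0, 0.3, -1.1]
grip_width: 0.0363
```

```bash
python3 - <<'E'
from cell import *
from h import *
s=observe();print(s["clock"],s["tool_pos"],s["grip_width"],s["joint_pos"].round(2))
cv2.imwrite("pics/s11.png",cv2.resize(cv2.cvtColor(snapshot("side"),cv2.COLOR_RGB2BGR)[20:200,180:400],None,fx=2.7,fy=2.7))
plan(s,(.4466,.221,s["tool_pos"][2]))
# refine nest position from w7 (wrist cam)
w=np.load("w7.npy",allow_pickle=True).item()
print("beaker rim",ray(w,(254,180),.093),"dish rim",ray(w,(254,167.5),.04))
E
```

```text
14.825 [ 0.50305255 -0.26034697  0.25611561] 0.03626495780743952 [-0.17  0.29  0.75  1.52 -0.2   1.41  1.82]
turn [0. 0. 0.] shift [ 1.0000e-03  2.1707e+00 -1.0771e+00]
beaker rim [0.44642239 0.22298409] dish rim [0.4458199  0.22447566]
```

View pics/s11.png

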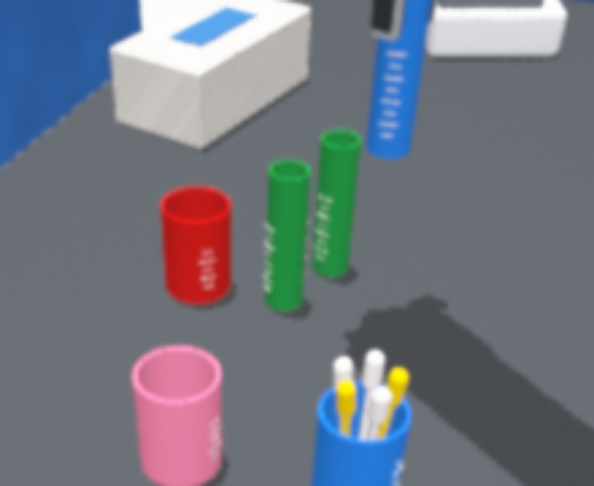

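>>> apply_moves(
  steps=[
    [0,0,0,0,0.2,-0.1,1],
    [0,0,0,0,0.45,-0.22,1],
    [0,0,0,0,0.72,-0.36,1],
    [0,0,0,0,0.72,-0.36,1],
  ],
)

```text
clock: 15.38
tool_pos: [0.4833, -0.0945, 0.2548]
tool_rot: [0.264, 1.558, -0.261]
contact_force: [-0.3, -0.3, 0.1]
grip_width: 0.0361
```

>>> apply_moves(
  steps=[
    [0,0,0,0,0.25,-0.12,1],
    [0,0,0,0,0.5,-0.24,1],
    [0,0,0,0,0.72,-0.36,1],
    [0,0,0,0,0.72,-0.36,1],
  ],
)

```text
clock: 15.88
tool_pos: [0.4634, 0.0632, 0.2549]
tool_rot: [0.264, 1.558, -0.265]
contact_force: [-0.8, -0.7, -0.9]
grip_width: 0.0361
```

>>> apply_moves(
  steps=[
    [0,0,0,0,0.25,-0.12,1],
    [0,0,0,0,0.45,-0.22,1],
    [0,0,0,0,0.65,-0.33,1],
    [0,0,0,0,0.72,-0.36,1],
    [0,0,0,0,0.72,-0.36,1],
    [0,0,0,0,0.72,-0.36,1],
  ],
)

```text
clock: 16.62
tool_pos: [0.4462, 0.2167, 0.2562]
tool_rot: [0.271, 1.554, -0.273]
contact_force: [0.2, -0.2, -0.9]
grip_width: 0.036
```

```bash
python3 - <<'E'
from cell import *
from h import *
s=observe();print(s["clock"],s["tool_pos"],s["grip_width"],s["joint_pos"].round(2))
w=camera_params("wrist");cv2.imwrite("pics/w12.png",cv2.cvtColor(snapshot("wrist"),cv2.COLOR_RGB2BGR))
print(proj(w,[[.4466,.2222,.093],[.4466,.2222,.04]]))
cv2.imwrite("pics/s12.png",cv2.resize(cv2.cvtColor(snapshot("side"),cv2.COLOR_RGB2BGR)[150:384,140:400],None,fx=2.3,fy=2.3))
plan(observe(),(.4466,.2222,.103),np.radians(70))
E
```

```text
16.625 [0.44623059 0.21673845 0.2561976 ] 0.03601980110668425 [-0.85  0.09  0.36  1.69 -0.03  1.37  0.74]
[[257.87048934 174.30586272]
 [257.25073015 164.76830368]]
turn [0.0007 0.     0.0001] shift [ 0.7675  0.0248 -0.0065]
```

View pics/w12.png

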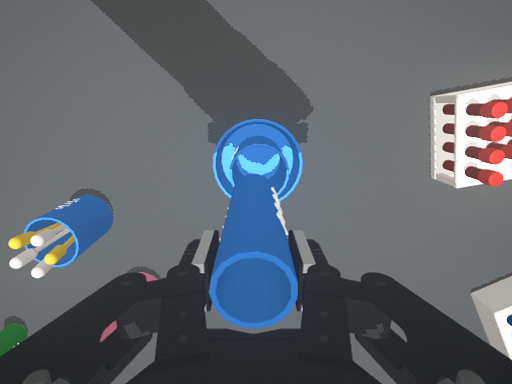

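View pics/s12.png

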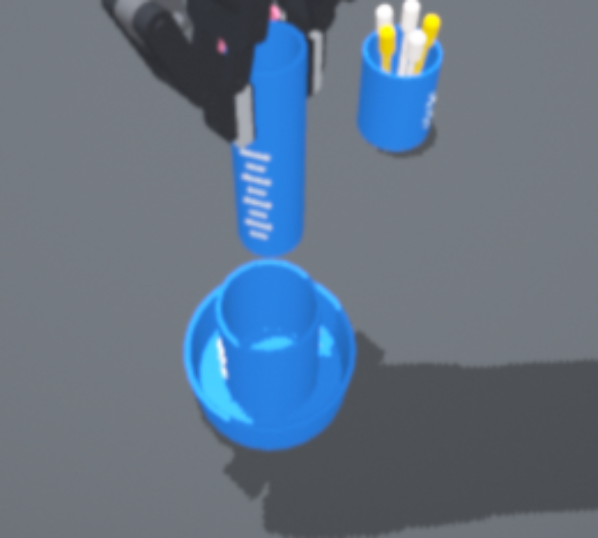

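>>> apply_moves(
  steps=[
    [0,0,0,0.1,0.024,-0.006,1],
    [0,0,0,0.2,0.024,-0.006,1],
    [0,0,0,0.27,0.024,-0.006,1],
    [0,0,0,0.27,0.024,-0.006,1],
  ],
)

```text
clock: 17.23
tool_pos: [0.4457, 0.223, 0.2017]
tool_rot: [0.27, 1.555, -0.272]
contact_force: [-0.5, -1.1, -0.5]
grip_width: 0.036
```

```bash
python3 - <<'E'
from cell import *
from h import *
s=observe();print(s["clock"],s["tool_pos"],s["grip_width"])
S=snapshot("side");C=snapshot("scene")
cv2.imwrite("pics/s13.png",cv2.resize(cv2.cvtColor(S,cv2.COLOR_RGB2BGR)[200:384,180:340],None,fx=3.2,fy=3.2))
cv2.imwrite("pics/a13.png",cv2.resize(cv2.cvtColor(C,cv2.COLOR_RGB2BGR)[100:240,310:420],None,fx=4,fy=4))
x,y,_=s["tool_pos"]
for n in("side","scene"):
    p=camera_params(n);print(n,proj(p,[[x,y,.109],[.4466,.2222,.093]]))
plan(observe(),(.4466,.2222,.1036),np.radians(70))
E
```

```text
17.225 [0.44566249 0.22300657 0.20169381] 0.036014536248337586
side [[255.78335736 277.02551292]
 [255.63261368 282.38213996]]
scene [[373.82939455 182.47983075]
 [371.22417802 187.52057699]]
turn [ 0.0014  0.0001 -0.0002] shift [ 0.4976 -0.0071  0.0034]
```

View pics/s13.png

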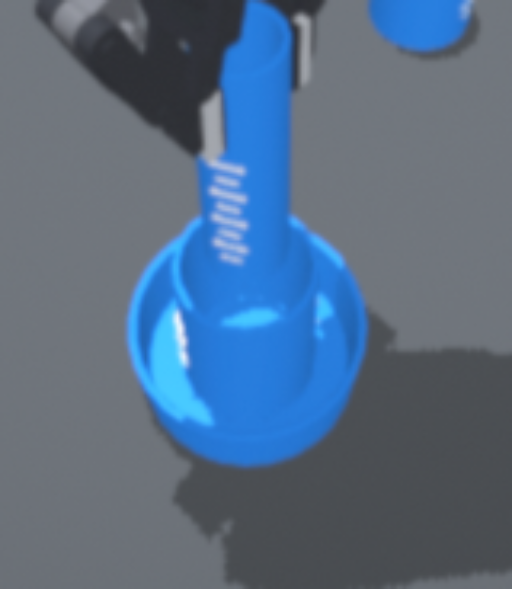

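View pics/a13.png

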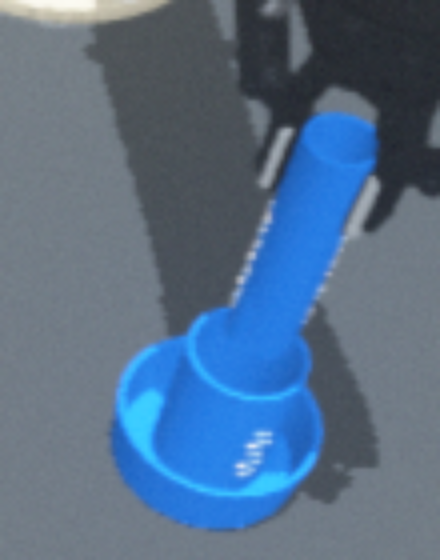

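Aligned: the beaker rim is at side (256,284) against a predicted (255.6,282.4). Lowering into the beaker.

>>> apply_moves(
  steps=[
    [0,0,0,0.07,-0.007,0.003,1],
    [0,0,0,0.17,-0.007,0.003,1],
    [0,0,0,0.27,-0.007,0.003,1],
    [0,0,0,0.37,-0.007,0.003,1],
    [0,0,0,0.43,-0.007,0.003,1],
    [0,0,0,0.46,-0.007,0.003,1],
    [0,0,0,0.475,-0.007,0.003,1],
    [0,0,0,0.475,-0.007,0.003,1],
  ],
)

```text
clock: 18.32
tool_pos: [0.4463, 0.2225, 0.1078]
tool_rot: [0.27, 1.554, -0.27]
contact_force: [1.0, 0.6, 0.1]
grip_width: 0.0366
```

>>> apply_moves(
  steps=[
    [0,0,0,0.008,0,0,1],
    [0,0,0,0.014,0,0,1],
    [0,0,0,0.014,0,0,1],
  ],
)

```text
clock: 18.7
tool_pos: [0.4461, 0.2224, 0.1047]
tool_rot: [0.27, 1.554, -0.27]
contact_force: [-0.4, 0.5, -0.5]
grip_width: 0.036
```

>>> apply_moves(
  steps=[
    [0,0,0,0.005,0,0,1],
    [0,0,0,0.008,0,0,1],
    [0,0,0,0.008,0,0,1],
  ],
)

```text
clock: 19.08
tool_pos: [0.4464, 0.2225, 0.1036]
tool_rot: [0.27, 1.553, -0.27]
contact_force: [-1.2, -0.5, 5.5]
grip_width: 0.0363
```

The contact force is 5.5 N upward, so the jar is seated. Opening.

>>> apply_moves(
  steps=[
    [0,0,0,0,0,0,-0.5],
    [0,0,0,0,0,0,-0.5],
    [0,0,0,0,0,0,-0.5],
    [0,0,0,0,0,0,-0.5],
    [0,0,0,0,0,0,-0.5],
  ],
)

```text
clock: 19.7
tool_pos: [0.4461, 0.2224, 0.103]
tool_rot: [0.27, 1.554, -0.27]
contact_force: [0.1, 0.5, -0.6]
grip_width: 0.064
```

```bash
python3 - <<'E'
from cell import *
from h import *
s=observe();print(s["clock"],s["tool_pos"],s["grip_width"])
cv2.imwrite("pics/w14.png",cv2.cvtColor(snapshot("wrist"),cv2.COLOR_RGB2BGR))
E
```

```text
19.7 [0.44605299 0.22239928 0.10302452] 0.06399034616584645
```

View pics/w14.png

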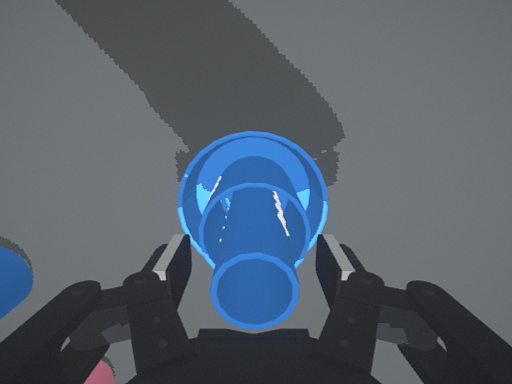

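Jar standing freely between the open pads. Raising.

>>> apply_moves(
  steps=[
    [0,0,0,-0.1,0,0,-0.5],
    [0,0,0,-0.3,0,0,-0.5],
    [0,0,0,-0.55,0,0,-0.5],
    [0,0,0,-0.7,0,0,-0.5],
    [0,0,0,-0.7,0,0,-0.5],
    [0,0,0,-0.7,0,0,-0.5],
  ],
)

```text
clock: 20.5
tool_pos: [0.4457, 0.2223, 0.2424]
tool_rot: [0.269, 1.555, -0.27]
contact_force: [-0.8, 1.4, -0.8]
grip_width: 0.0641
```

```bash
python3 - <<'E'
from cell import *
from h import *
s=observe();print(s["clock"],s["tool_pos"],s["grip_width"],s["contact_force"])
a=cv2.cvtColor(snapshot("side"),cv2.COLOR_RGB2BGR);b=cv2.cvtColor(snapshot("scene"),cv2.COLOR_RGB2BGR);
for n,im,sl in(("side",a,0),("scene",b,0)):
    p=camera_params(n);print(n,"jar rim",proj(p,[[.4464,.2224,.145]]))
cv2.imwrite("pics/f.png",np.hstack([cv2.resize(a[190:370,170:345],(390,400)),cv2.resize(b[100:260,300:456],(390,400))]))
E
```

```text
20.5 [0.4457491  0.22228626 0.24235641] 0.06408299813926763 [-0.7929141   1.38694093 -0.76015351]
side jar rim [[254.91536928 261.65075281]]
scene jar rim [[378.50420957 171.12880884]]
```

View pics/f.png

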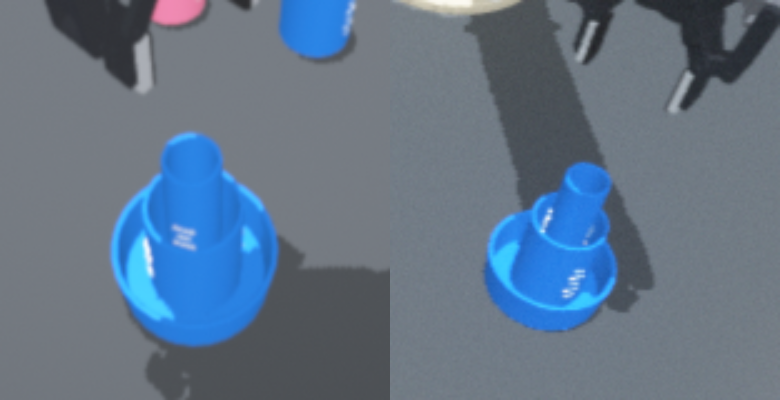

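The side view puts the jar rim at about (256,261) against a predicted (255,262). The stack is upright and nested, and the gripper is well clear.

```bash
python3 -c "
from cell import *
print(hand_in())"
```

```text
the job is handed in; nothing more can be done
None
```

I stood the empty blue beaker upright in the dish and let go of it, then stood the blue jar upright inside the beaker. I handed in at about 20.6 s of the 64 s allowed; the hand-in reports no verdict.

**Last checks:** The side and scene pictures showed all three containers upright and nested. In the side view, the jar rim was within about 2 px of where a seated jar should appear. The gripper was open and about 0.1 m above the jar. In the last views that showed them, the dropper beaker, green jars and pink and red beakers stood where they had been.

**What did not fully agree:**
- **Force on the beaker:** while seating it I pressed to about 26 N for a moment, then eased to about 7 N before releasing. The jar was seated with about 5.5 N.
- **Dish position:** the wrist view put the dish about 3 mm from the position given by the other two cameras, well within the placing tolerance.

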